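# Set and clamp the coil winder's tailstock

### The arm

A 6-joint arm with a two-finger parallel gripper is mounted at the origin on the work surface. World frame = base frame: x ahead of the robot, y to its left, z up, the work surface at z = 0. Lengths are in m, angles in rad, forces in N, time in s.
With the tool pointing down it reaches from about 0.375 to 0.975 m from the base axis. Payload 3.8 kg.
Tool frame: the origin (TCP) lies between the finger pads; the fingertips stand 22 mm ahead of it and the grasp point (between the pads) lies 3 mm ahead of it; z points along the fingers, y is the direction in which the jaws open and shut (so a half turn about z gives the same grasp; the last joint's range is limited). The gripper opens to 85 mm and grips with 20 to 120 N. Pads are 22 mm wide; open, the fingers measure 114 mm over their backs; the gripper's body (76 mm by 85 mm) begins 54 mm behind the grasp point. The pads swing forward as they close: fully open they stand 13 mm farther back than shut.
Start: joints at [-1.266, 0.264, 1.604, -0, 1.274, -0.037], TCP at [0.226, -0.636, 0.231] pointing down, gripper open.
Joint ranges: [-2.63, 2.63], [-0.94, 2.18], [0.31, 2.57], [-1.31, 4.45], [0, 2.66], [-2.55, 2.55]. Speed limits (rad/s): [2.57, 2.57, 3.14, 3.14, 3.14, 3.14].

### API

Orientations are given as a rotation vector (axis times angle).
In Python, from workcell import * gives the robot as it stands.
- The arm moves only by the tool step_arm, never from a script. Its argument "motion" is a list that holds one entry, the list of rows, each a list of 7 numbers: the finger opening in m, from 0 to 0.0854, then the shift along the world's x, y, z in m, then the turn, a rotation vector about the world's x, y, z in degrees. A call has exactly 8 rows; each row is the pose to reach, as a shift and turn from the pose measured when the call began; what a row does not reach only later rows make up. A row lasts 1/8 s, in which the tool goes at most 62.5 mm and 10.7 degrees, less where a joint would pass 70% of its speed; a pose out of reach is approached as far as the arm can. A call with a gripper value outside its range is refused whole. The fingers move at their own pace and stop on an object; "newtons" is the grip in N (left out, the last holds). Time passes only in rows, so rows that repeat a pose let the fingers close, or fill a call up. It gives the time, the measured TCP pose, the force and the opening at its end, in the units of the state.
- read_state(): the state, without advancing time (a new reading comes with each control period).
- read_camera(name): name is "scene" or "side" or "wrist"; returns (picture, depth): 420x560x3 uint8, blue, green, red; 420x560 float32, m along the optical axis (not along the pixel's ray), 0 where there is no reading.
- get_calibration(name): a dict with "K" (3x3 intrinsics, pixels), "world_from_camera" (4x4, takes a point from camera to world coordinates). Camera axes: x right, y down, z forward; pixel columns grow to the right and rows downward; lengths in m; the calibration is good to about 2 mm. The wrist camera is an equidistant fisheye: a pixel r from the principal point sees the ray r / f radians off the axis. A picture is of the moment at which its call begins: read the wrist's pose just before it. get_calibration takes no time and is no camera call; for the wrist camera it gives the pose at the moment of the call.
- finish_job(): hands the job in, once; it reports no verdict.
Trained networks look in the newest picture that a camera, given by its name, has taken for a name from the list of things; names that differ only in an ending like _2 or _b are one class to them, and where a whole thing is asked for, a point or a joint stands for the part that bears it (a point fixed in the world has none). Each returns a list of dicts, best first, with "score" (0 to 1); they miss things now and then, are a little off and sometimes report something else, mostly with a low value. They report only what shows in the picture. A call takes as long as a camera call.
- spot_in(camera, thing): "xyz" ([x, y, z] in m, in the coordinates of the camera as it stood for that picture, good to about 4 mm: the middle of the surface that is visible of it).
- regions_of(camera, thing): "region" (420x560 bool, what is visible of it).
The state is a dict: "time": time; "q": joint angles; "joint_vel": joint speeds; "joint_torque": joint torques, N m; "tool_pos": TCP position; "tcp_rot": TCP orientation; "wrist_force": force on the tool from outside, world axes, zero at the start; "torque": the same for the moment, N m; "width": opening from 0.0 (shut) to 1.0 (fully open).
Only numpy, scipy, OpenCV 4.12 (cv2) and the standard library are available. Lean on these libraries where they do the work, as an engineer would, in place of code of your own. Each camera call takes 0.05 s, during which the arm holds its last target. There are 200 camera calls.

### The job

Set up the coil winder for the next coil: slide the aluminium tailstock bracket along its slotted bolt holes until the black index line on its foot lines up with the red mark on the bed. Only then tighten it there, by swinging the orange-handled clamp lever clockwise as far as it will go, and let go. Do not disturb the wire reel, the jar or the screwdriver on the bench.

Things in the scene. Friction and masses are not known exactly. Their poses are not given: they have to be found in the camera images.
- winder: Coil winder, fixed to the bench: a flat blue bed 160 x 400 x 20 mm (x, y, z), with a light grey headstock box (110 x 90 mm in x and y, top 100 mm above the bench, spanning y -200 to -110 mm) and, on its +y side at x 0, a spindle at height 60 mm, 15 mm in radius, that reaches to y -82 mm. Origin: centre of the bed's underside, on the bench. y axis: along the bed and the bracket's slots, away from the headstock; z up. Position and yaw (within 0.45 rad) differ each time.
- tailstock (a joint): Sliding tailstock bracket of aluminium, in m: 0 = farthest from the headstock, grows as it slides towards the headstock (bed -y), end stop at 0.09. It cannot lift, tip or turn. About 4 N moves it along, and it stays where it is left. This sliding friction does not change with the clamp, so the bracket can still be shifted by accident after tightening.
- tail_grip (a point): Grip point on the bracket's upright plate: 105 mm above the bench, half-way along the plate's width, 15 mm below its top edge. The plate is 10 mm thick along the bed's y and 90 mm wide along the bed's x; its top is 120 mm above the bench. A steel centre (8 mm radius, 24 mm long, height 60 mm) points from it to the headstock. Its flat slotted foot, 90 mm wide, 8 mm thick, top 28 mm above the bench, reaches 145 mm from the plate in bed +y. Axes as the winder's.
- index (a point): End of the black index line, 6 mm wide, on the bracket's foot: on the top of the foot's +x edge (bed frame), 45 mm to +x and 30 mm to +y of the plate's centre, 28 mm above the bench. It moves with the bracket. Axes as the winder's.
- mark_line (a point): Inner end of the red setting mark stuck on the bed top, a line 6 mm wide and 30 mm long across the bed (along the bed's x), beside the foot's +x edge. Its place along the bed differs each time; it always lies on the headstock side of the index at the start. The bracket is set when the middles of the two lines, index and mark_line, have the same bed y. Axes as the winder's.
- clamp (a joint): Clamp lever, in rad: 0 = loose, lever pointing to bed -x; grows as it turns clockwise seen from above; 1.57 = tight at its stop, lever pointing to bed +y along the foot. Starts between 0 and 0.3. Needs about 0.22 N m throughout (3 N at the handle) and stays where it is left.
- clamp_handle (a point): Middle of the clamp lever's upright round orange handle: 16 mm in diameter, from 40 to 102 mm above the bench, this point at 82 mm. It is 75 mm from the pivot and swings with the lever, fixed to it.
- clamp_pivot (a point): Point on the lever's vertical pivot (a stud fixed in the bed, at bed x -30, y 80 mm), 45 mm above the bench, at the height of the lever's flat steel arm (12 mm wide, 40 to 50 mm above the bench). The hub reaches 53 mm above the bench. Axes as the winder's.
- reel: Copper wire reel standing upright, 64 mm in diameter, 50 mm tall, loose; origin at the centre of its underside. To be left alone.
- jar: Red jar with a white lid, 48 mm in diameter, 50 mm tall, loose; origin at the centre of its underside. To be left alone.
- screwdriver: Screwdriver with a yellow handle lying on the bench between the robot and the winder, about 200 mm long, loose; origin near its middle. To be left alone.

How it is judged:
On the way, in this order (a step that is already met when the one before it is completed fails the run):
1. the bracket's index line stands at the red mark (within 4 mm) while the clamp lever is still loose (below 0.6 rad) (y of index in the frame of mark_line between -0.004 and 0.004 m and value of joint clamp below 0.6 rad), for 0.2 s.
2. the clamp lever is swung tight (beyond 1.37 rad) with the bracket still at the mark (y of index in the frame of mark_line between -0.004 and 0.004 m and value of joint clamp above 1.37 rad), for 0.2 s.
At the end, for the whole second after the job is handed in: The index line is within 4 mm of the red mark along the bed, the clamp lever is tight at its stop (beyond 1.37 of 1.57 rad), and both are at rest (all of step 2 and velocity of joint tailstock between -0.005 and 0.005 m/s and velocity of joint clamp between -0.05 and 0.05 rad/s); the robot touches nothing.
It fails at once if the clamp is tightened (beyond 0.9 rad) while the bracket is more than 6 mm off the mark (value of joint clamp above 0.9 rad and (y of index in the frame of mark_line above 0.006 m or y of index in the frame of mark_line below -0.006 m)).
It fails at once if the reel is moved by more than 20 mm (distance of reel from where it was at the start of the episode above 0.02 m).
It fails at once if the jar is moved by more than 20 mm (distance of jar from where it was at the start of the episode above 0.02 m).
It fails at once if the screwdriver is moved by more than 20 mm (distance of screwdriver from where it was at the start of the episode above 0.02 m).
It also fails if it takes over 48 s, if anything falls off the work surface, if the arm or the gripper's body presses on something with over 40 N, if the wrist force passes 120 N, or if a joint passes its speed limit or range.

## Working session

There is one attempt and no reset: what is moved stays moved. The work goes in short steps, Python scripts to look and compute and a tool call to move; the robot and the scene stay as the last step left them, time stands still between calls to the robot, and variables do not carry over. Pictures are saved under pics/ and viewed, on a budget of 10 in all, crops included, one or two more only if the job needs it, and the job is handed in when it is done.

Besides the shell and the picture viewer there is one more tool, called after "Emit:" as name([rows], argument=value, ...), one row to a line, values as JSON. step_arm: Moves the arm, as the interface text tells. Its arguments: {"type":"object","properties":{"motion":{"type":"array"},"newtons":{"type":"number"}},"required":["motion"]}

```bash
mkdir -p pics
cat > h.py <<'E'
from workcell import *
import numpy as np, cv2
def w(cam,p):
    T=get_calibration(cam)["world_from_camera"]; T=np.array(T); return T[:3,:3]@np.array(p)+T[:3,3]
def cloud(cam,d):
    c=get_calibration(cam);K=np.array(c["K"]);T=np.array(c["world_from_camera"])
    v,u=np.indices(d.shape); P=np.stack([(u-K[0,2])/K[0,0]*d,(v-K[1,2])/K[1,1]*d,d],-1)
    return P@T[:3,:3].T+T[:3,3]
E
python3 - <<'E'
from h import *
ims=[]
for c in ["scene","side"]:
    im,d=read_camera(c); cv2.imwrite(f"pics/{c}0.png",im); np.savez(f"{c}0.npz",im=im,d=d,P=cloud(c,d))
    T=np.array(get_calibration(c)["world_from_camera"]);print(c,T[:3,3].round(3),T[:3,2].round(2))
    for t in ["winder","tail_grip","index","mark_line","clamp_handle","clamp_pivot","reel","jar","screwdriver"]:
        print(c,t,[(w(c,r["xyz"]).round(4).tolist(),round(r["score"],2)) for r in spot_in(c,t)[:2]])
print(read_state())
E
```

```text
scene [ 1.019 -0.461  0.765] [-0.53  0.47 -0.71]
scene winder [([0.6066, -0.1324, 0.0274], 0.8)]
scene tail_grip [([0.6073, -0.1333, 0.0263], 0.53)]
scene index [([0.5722, -0.0471, 0.0305], 0.6)]
scene mark_line []
scene clamp_handle [([0.4642, -0.0076, 0.0764], 0.7)]
scene clamp_pivot [([0.6001, -0.1327, 0.0234], 0.62)]
scene reel [([0.4066, -0.4478, 0.0495], 0.92)]
scene jar [([0.506, 0.3718, 0.0368], 0.86)]
scene screwdriver [([0.4287, 0.0269, 0.023], 0.68)]
side [-0.019  0.667  1.199] [ 0.38 -0.47 -0.8 ]
side winder [([0.5607, -0.0481, 0.0266], 0.68)]
side tail_grip [([0.5609, -0.0074, 0.0276], 0.79), ([0.4136, 0.037, 0.0243], 0.63)]
side index [([0.5631, -0.0071, 0.029], 0.95)]
side mark_line []
side clamp_handle [([0.4896, -0.0065, 0.0513], 0.72), ([0.5636, -0.0109, 0.0299], 0.34)]
side clamp_pivot [([0.5676, -0.0525, 0.0292], 0.81)]
side reel [([0.4016, -0.4424, 0.0493], 0.55)]
side jar [([0.4935, 0.387, 0.0525], 0.8)]
side screwdriver [([0.4125, 0.039, 0.0232], 0.56), ([0.5633, -0.0063, 0.0321], 0.2)]
{'time': 1.0, 'q': array([-1.26591601e+00,  2.63929170e-01,  1.60400310e+00,  2.51617316e-05,
        1.27369682e+00, -3.68989483e-02]), 'joint_vel': array([-0.00032651, -0.00020855,  0.0004802 , -0.00040818, -0.00078457,
        0.00063232]), 'joint_torque': array([ 9.39271813e-04, -5.15076613e+01, -3.67742693e+01, -1.49486946e-04,
        6.77725220e-04,  1.10514998e-05]), 'tool_pos': array([ 0.22624071, -0.63594977,  0.23145837]), 'tcp_rot': array([-3.09579501e+00, -5.34238304e-01, -2.98073660e-05]), 'wrist_force': array([ 0.17930141,  0.20100212, -0.74162393]), 'torque': array([ 0.02711396, -0.00554932, -0.03227546]), 'width': 0.9996340422794685}
```

View pics/scene0.png

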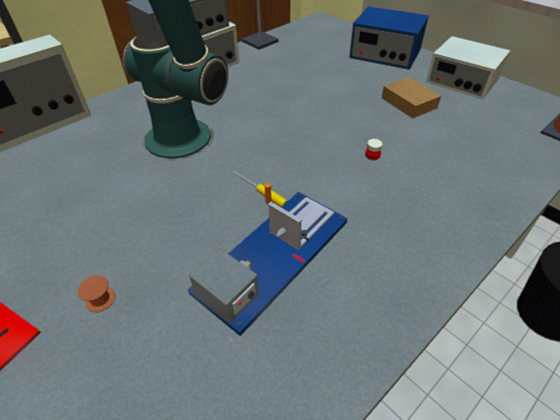

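View pics/side0.png

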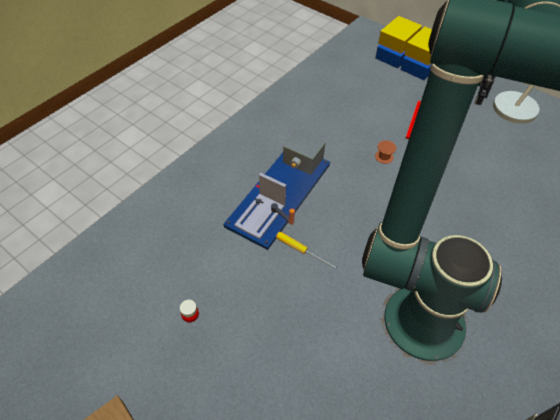

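The scene camera shows the winder with its headstock at about (222,285), the plate at (285,225), the orange handle at (268,193) and the red mark at (297,258). The side view agrees, and the screwdriver lies just beside the bed near the handle. Next I'll fit the bed pose.

```bash
cat > fit.py <<'E'
from h import *
def analyse(im,P,tag):
    hsv=cv2.cvtColor(im,cv2.COLOR_BGR2HSV).astype(int);H,S,V=[hsv[...,i] for i in range(3)]
    box=(P[...,0]>.3)&(P[...,0]<.8)&(P[...,1]>-.4)&(P[...,1]<.25)
    blue=box&(H>105)&(H<130)&(S>150)&(abs(P[...,2]-.02)<.006)
    red=box&((H<6)|(H>174))&(S>150)&(V>100)&(abs(P[...,2]-.02)<.01)
    org=box&(H>=5)&(H<18)&(S>150)&(P[...,2]>.045)&(P[...,2]<.11)
    r=cv2.minAreaRect(P[blue][:,:2].astype(np.float32)*1000)
    print(tag,"bed",blue.sum(),r)
    for n,m in(("red",red),("orange",org)):
        if m.sum(): print(n,m.sum(),np.median(P[m],0).round(4),P[m].min(0).round(3),P[m].max(0).round(3))
    return blue,red,org
if __name__=="__main__":
    for c in["scene","side"]:
        z=np.load(c+"0.npz"); analyse(z["im"],z["P"],c)
E
python3 fit.py
```

```text
scene bed 4305 ((575.86279296875, -93.40959167480469), (160.54331970214844, 398.7856140136719), 7.967984676361084)
red 20 [ 0.6292 -0.0651  0.0212] [ 0.616 -0.068  0.018] [ 0.643 -0.061  0.024]
orange 87 [ 0.4642 -0.0112  0.0805] [ 0.453 -0.176  0.046] [ 0.59  -0.001  0.104]
side bed 2096 ((575.6961059570312, -89.00138854980469), (160.20782470703125, 399.7369689941406), 8.03567123413086)
red 4 [ 0.6416 -0.0631  0.0229] [ 0.639 -0.065  0.02 ] [ 0.645 -0.058  0.026]
orange 53 [ 0.4587 -0.0006  0.0841] [ 0.454 -0.174  0.045] [0.59  0.005 0.104]
```

Emit:
step_arm([
  [[0.0854,0.03,0.05,0.03,0,0,-2],[0.0854,0.06,0.1,0.06,0,0,-4],[0.0854,0.09,0.15,0.09,0,0,-6],[0.0854,0.12,0.2,0.1,0,0,-8],[0.0854,0.15,0.25,0.1,0,0,-10],[0.0854,0.18,0.3,0.1,0,0,-11.6],[0.0854,0.21,0.35,0.1,0,0,-11.6],[0.0854,0.24,0.4,0.1,0,0,-11.6]],
])

```text
time: 2.0
tool_pos: [0.467, -0.2342, 0.3319]
tcp_rot: [3.133, 0.219, 0.001]
wrist_force: [0.3, -0.6, 1.1]
width: 0.999
```

Emit:
step_arm([
  [[0.0854,0.03,0.05,0,0,0,0],[0.0854,0.06,0.1,0,0,0,0],[0.0854,0.09,0.15,0,0,0,0],[0.0854,0.11,0.18,0,0,0,0],[0.0854,0.12,0.19,0,0,0,0],[0.0854,0.12,0.19,0,0,0,0],[0.0854,0.12,0.19,0,0,0,0],[0.0854,0.12,0.19,0,0,0,0]],
])

```text
time: 3.0
tool_pos: [0.5865, -0.0455, 0.3321]
tcp_rot: [3.133, 0.216, 0.002]
wrist_force: [-0.2, -0.3, -0.5]
width: 0.997
```

```bash
cat > wr.py <<'E'
from h import *
from fit import analyse
from scipy.spatial.transform import Rotation as R
import sys
def wcloud(d,c):
    K=np.array(c["K"]);T=np.array(c["world_from_camera"]);v,u=np.indices(d.shape)
    a=(u-K[0,2])/K[0,0];b=(v-K[1,2])/K[1,1];th=np.hypot(a,b);k=np.tan(np.minimum(th,1.4))/np.maximum(th,1e-9)
    return np.stack([a*k*d,b*k*d,d],-1)@T[:3,:3].T+T[:3,3]
n=sys.argv[1]
c=get_calibration("wrist");s=read_state();im,d=read_camera("wrist")
P=wcloud(d,c);cv2.imwrite(f"pics/{n}.png",im);np.savez(n+".npz",im=im,d=d,P=P)
Y=np.array([-np.sin(np.radians(8)),np.cos(np.radians(8))]);X=np.array([Y[1],-Y[0]]);O=np.array([.576,-.091])
B=np.stack([(P[...,:2]-O)@X,(P[...,:2]-O)@Y,P[...,2]],-1)
np.save(n+"_B.npy",B)
m=analyse(im,P,n)
print("red in bed",np.median(B[m[1]],0).round(4) if m[1].any() else None, "orange", np.median(B[m[2]],0).round(4) if m[2].any() else None)
g=im.max(-1)
top=(abs(B[...,2]-.12)<.004)&(abs(B[...,0])<.06)&(B[...,1]>-.05)&(B[...,1]<.12)
blk=(g<60)&(abs(B[...,2]-.028)<.005)&(B[...,0]>.034)&(B[...,0]<.047)&(B[...,1]>-.03)&(B[...,1]<.15)
for t,k in(("platetop",top),("index",blk)):
    if k.any(): print(t,k.sum(),np.median(B[k],0).round(4),np.percentile(B[k],[3,97],axis=0).round(4).tolist())
print(s["time"],s["tool_pos"].round(4),R.from_rotvec(s["tcp_rot"]).as_matrix()[:,1].round(3),s["q"].round(2),s["wrist_force"].round(1))
E
python3 wr.py w1
```

```text
w1 bed 11492 ((575.3546142578125, -92.75059509277344), (158.29420471191406, 395.62652587890625), 8.166533470153809)
red 42 [ 0.6341 -0.0635  0.0221] [ 0.618 -0.066  0.02 ] [ 0.646 -0.061  0.024]
orange 14 [ 0.4642 -0.0083  0.1019] [ 0.458 -0.012  0.101] [0.467 0.001 0.103]
red in bed [0.0614 0.0188 0.0221] orange [-0.0981  0.0971  0.1019]
platetop 699 [0.0009 0.0429 0.121 ] [[-0.0427, 0.0384, 0.1194], [0.0418, 0.0474, 0.1223]]
3.0 [ 0.5865 -0.0455  0.3321] [ 0.137 -0.991  0.001] [-0.12  0.05  1.66 -0.    1.42  1.31] [-0.2 -0.3 -0.5]
```

View pics/w1.png

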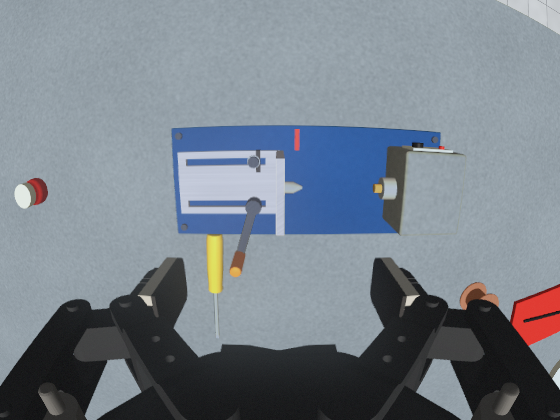

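The wrist view shows the plate's top edge at (281,190), the index at (258,155), the red mark at (297,140) and the handle at (237,265). The index has to move about 54 mm towards the headstock. I'll grip the plate's top now.

Emit:
step_arm([
  [[0.06,-0.008,-0.0015,-0.05,0,0,0],[0.06,-0.0165,-0.003,-0.1,0,0,0],[0.06,-0.0165,-0.003,-0.15,0,0,0],[0.06,-0.0165,-0.003,-0.18,0,0,0],[0.06,-0.0165,-0.003,-0.205,0,0,0],[0.06,-0.0165,-0.003,-0.22,0,0,0],[0.06,-0.0165,-0.003,-0.224,0,0,0],[0.06,-0.0165,-0.003,-0.224,0,0,0]],
], newtons=25)

```text
time: 4.05
tool_pos: [0.5705, -0.0486, 0.1088]
tcp_rot: [3.133, 0.215, 0.003]
wrist_force: [-1.0, -0.4, -0.2]
width: 0.701
```

Emit:
step_arm([
  [[0.0,0,0,0,0,0,0],[0.0,0,0,0,0,0,0],[0.0,0,0,0,0,0,0],[0.0,0,0,0,0,0,0],[0.0,0,0,0,0,0,0],[0.0,0,0,0,0,0,0],[0.0,0,0,0,0,0,0],[0.0,0,0,0,0,0,0]],
])

```text
time: 5.05
tool_pos: [0.5711, -0.0487, 0.1096]
tcp_rot: [3.133, 0.215, 0.005]
wrist_force: [-1.5, -1.1, 5.3]
width: 0.108
```

```bash
python3 - <<'E'
import numpy as np
z=np.load("w1.npz");B=np.load("w1_B.npy");g=z["im"]
for v in (152,154,156,158): print([(u,g[v,u].max(),*(B[v,u]*1000).round(0).astype(int)) for u in range(253,264)])
for v in (133,145): print([(u,*g[v,u],*(B[v,u,:2]*1000).round(1)) for u in range(292,303)])
E
python3 wr.py w2
```

```text
[(253, np.uint8(219), np.int64(42), np.int64(79), np.int64(29)), (254, np.uint8(219), np.int64(42), np.int64(78), np.int64(30)), (255, np.uint8(197), np.int64(42), np.int64(77), np.int64(28)), (256, np.uint8(116), np.int64(42), np.int64(75), np.int64(29)), (257, np.uint8(100), np.int64(42), np.int64(74), np.int64(29)), (258, np.uint8(99), np.int64(42), np.int64(72), np.int64(30)), (259, np.uint8(99), np.int64(42), np.int64(71), np.int64(30)), (260, np.uint8(193), np.int64(42), np.int64(70), np.int64(30)), (261, np.uint8(219), np.int64(42), np.int64(68), np.int64(29)), (262, np.uint8(220), np.int64(42), np.int64(67), np.int64(29)), (263, np.uint8(219), np.int64(42), np.int64(66), np.int64(29))]
[(253, np.uint8(214), np.int64(39), np.int64(79), np.int64(29)), (254, np.uint8(214), np.int64(39), np.int64(78), np.int64(30)), (255, np.uint8(194), np.int64(39), np.int64(77), np.int64(30)), (256, np.uint8(113), np.int64(39), np.int64(75), np.int64(29)), (257, np.uint8(100), np.int64(39), np.int64(74), np.int64(30)), (258, np.uint8(99), np.int64(39), np.int64(72), np.int64(31)), (259, np.uint
[... 3369 characters left out ...]
(300, np.uint8(168), np.uint8(102), np.uint8(62), np.float64(50.8), np.float64(14.3)), (301, np.uint8(169), np.uint8(103), np.uint8(64), np.float64(50.8), np.float64(12.9)), (302, np.uint8(170), np.uint8(104), np.uint8(62), np.float64(50.9), np.float64(11.6))]
w2 bed 37911 ((575.527099609375, -92.04205322265625), (158.51438903808594, 397.5963439941406), 7.885043144226074)
red 234 [ 0.6338 -0.0638  0.022 ] [ 0.618 -0.068  0.02 ] [ 0.646 -0.059  0.024]
red in bed [0.0611 0.019  0.022 ] orange None
platetop 4059 [0.0106 0.0439 0.121 ] [[-0.0381, 0.0359, 0.1188], [0.0431, 0.0518, 0.1224]]
5.05 [ 0.5711 -0.0487  0.1096] [ 0.137 -0.991  0.002] [-0.13  0.18  1.95 -0.    1.01  1.31] [-1.5 -1.1  5.3]
```

View pics/w2.png

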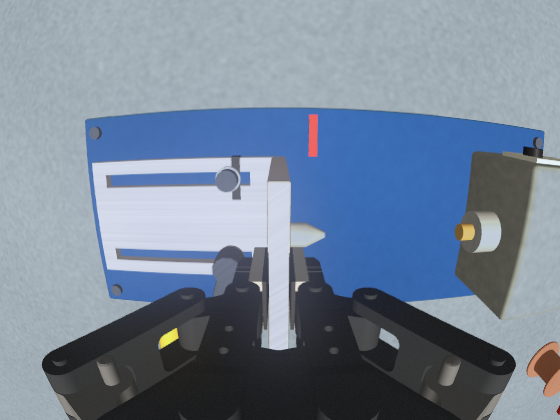

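The plate is gripped (opening 0.108, about 9 mm). The index is at (236,162) and the mark at (313,135). I'm sliding 53.5 mm along bed -y.

Emit:
step_arm([
  [[0.0,0.001,-0.008,0,0,0,0],[0.0,0.0025,-0.018,0,0,0,0],[0.0,0.004,-0.028,0,0,0,0],[0.0,0.0053,-0.038,0,0,0,0],[0.0,0.0067,-0.048,0,0,0,0],[0.0,0.0074,-0.053,0,0,0,0],[0.0,0.0074,-0.053,0,0,0,0],[0.0,0.0074,-0.053,0,0,0,0]],
])

```text
time: 6.1
tool_pos: [0.5786, -0.1031, 0.1097]
tcp_rot: [3.13, 0.216, 0.005]
wrist_force: [-0.9, -3.9, 3.1]
width: 0.109
```

```bash
cat > al.py <<'E'
import numpy as np,sys
n=sys.argv[1];z=np.load(n+".npz");im=z["im"].astype(int);B=np.load(n+"_B.npy")
bx,by,bz=B[...,0],B[...,1],B[...,2]
def prof(m,s):  # bin signal along bed y
    e=np.arange(-.01,.1,.001);i=np.digitize(by[m],e);return [(round(e[k-1]*1000+.5,1),round(s[m][i==k].mean())) for k in range(1,len(e)) if (i==k).any()]
foot=(abs(bz-.029)<.004)&(bx>.0385)&(bx<.0435)&(by<.09)&(by>-.01)
mk=(abs(bz-.021)<.004)&(bx>.05)&(bx<.07)&(by<.09)&(by>-.01)
red=mk&(im[...,2]>im[...,0]+20); blk=foot&(im.max(-1)<150)
for t,k in(("red",red),("blk",blk)):
    print(t,k.sum(),(by[k].mean()*1000).round(2) if k.any() else None,(np.percentile(by[k],[2,98])*1000).round(1) if k.any() else None)
E
python3 al.py w1; python3 al.py w2; python3 wr.py w3; python3 al.py w3
```

```text
red 57 19.32 [17.2 21.5]
blk 16 73.21 [71.1 75.3]
red 234 19.2 [16.2 22. ]
blk 50 73.68 [71.4 75.9]
w3 bed 34773 ((575.3192138671875, -91.58369445800781), (158.6352996826172, 399.8243713378906), 7.931154727935791)
red in bed None orange None
platetop 4035 [ 0.0102 -0.0109  0.121 ] [[-0.0383, -0.0191, 0.1189], [0.0429, -0.0024, 0.1225]]
6.1 [ 0.5786 -0.1031  0.1097] [ 0.137 -0.991  0.004] [-0.22  0.2   1.92 -0.    1.02  1.22] [-0.9 -3.9  3.1]
red 241 19.21 [16.3 22.2]
blk 48 18.68 [16.5 20.9]
```

View pics/w3.png

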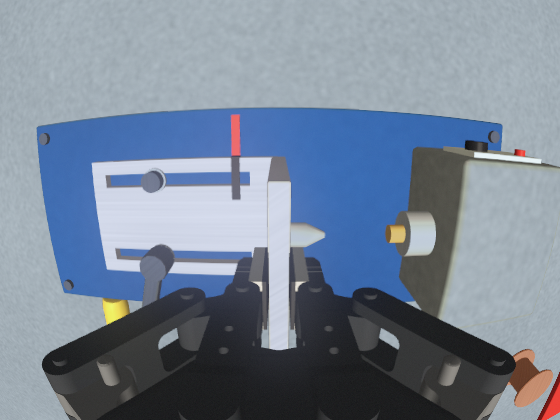

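The lines are aligned within about 0.5 mm: red at x=236 above black at x=236. I'll open, lift and check.

Emit:
step_arm([
  [[0.05,0,0,0,0,0,0],[0.05,0,0,0,0,0,0],[0.05,0,0,0,0,0,0],[0.05,0,0,0.02,0,0,0],[0.05,0,0,0.06,0,0,0],[0.05,0,0,0.12,0,0,0],[0.05,-0.01,0.03,0.15,0,0,0],[0.05,-0.01,0.03,0.15,0,0,0]],
])

```text
time: 7.15
tool_pos: [0.5707, -0.0722, 0.2655]
tcp_rot: [3.128, 0.219, 0.019]
wrist_force: [-0.3, -0.2, -0.3]
width: 0.582
```

```bash
python3 wr.py w4; python3 al.py w4
python3 - <<'E'
import numpy as np
z=np.load("w4.npz");B=np.load("w4_B.npy");im=z["im"].astype(int);P=z["P"]
m=(im[...,2]>im[...,0]+70)&(im[...,2]>im[...,1]+30)&(B[...,0]<-.05)&(B[...,0]>-.16)&(B[...,1]>.04)&(B[...,1]<.17)
print(m.sum())
t=m&(B[...,2]>.096)
print(t.sum(),np.median(B[t],0).round(4),B[t].min(0).round(4),B[t].max(0).round(4),P[t].mean(0).round(4))
E
```

```text
w4 bed 11914 ((575.3736572265625, -91.86083984375), (157.60879516601562, 396.9305114746094), 7.843417644500732)
red in bed None orange None
platetop 1067 [ 0.001  -0.0109  0.121 ] [[-0.0428, -0.0158, 0.1192], [0.0421, -0.0063, 0.1223]]
7.15 [ 0.5707 -0.0722  0.2655] [ 0.139 -0.99   0.006] [-0.17  0.05  1.79 -0.    1.29  1.26] [-0.3 -0.2 -0.3]
red 83 19.62 [17.2 22. ]
blk 20 19.06 [17.3 20.8]
0
  return _methods._mean(a, axis=axis, dtype=dtype,
  ret = um.true_divide(
Traceback (most recent call last):
ValueError: zero-size array to reduction operation minimum which has no identity
```

Emit:
step_arm([
  [[0.05,-0.013,0.008,0,0,0,10.25],[0.05,-0.026,0.016,0,0,0,20.5],[0.05,-0.04,0.024,0,0,0,30.75],[0.05,-0.054,0.032,0,0,0,41],[0.05,-0.068,0.04,0,0,0,51.25],[0.05,-0.082,0.05,0,0,0,61.5],[0.05,-0.096,0.058,0,0,0,71.75],[0.05,-0.11,0.066,0,0,0,82]],
])

```text
time: 8.2
tool_pos: [0.4583, -0.007, 0.261]
tcp_rot: [-2.213, -2.225, -0.012]
wrist_force: [-0.3, -0.1, -0.2]
width: 0.589
```

Emit:
step_arm([
  [[0.05,0,0,0,0,0,10.25],[0.05,0,0,0,0,0,20.5],[0.05,0,0,0,0,0,30.75],[0.05,0,0,0,0,0,41],[0.05,0,0,0,0,0,51.25],[0.05,0,0,0,0,0,61.5],[0.05,0,0,0,0,0,71.75],[0.05,0,0,0,0,0,82]],
])

```text
time: 9.2
tool_pos: [0.4575, -0.0076, 0.2593]
tcp_rot: [-0.202, -3.124, -0.004]
wrist_force: [-1.1, 0.1, -0.1]
width: 0.582
```

```bash
python3 wr.py w5; python3 al.py w5
python3 - <<'E'
from h import *
for c in ["wrist"]: print([(w(c,r["xyz"]).round(4).tolist(),round(r["score"],2)) for r in spot_in(c,"clamp_handle")[:2]])
E
```

```text
w5 bed 8696 ((574.8190307617188, -91.07728576660156), (158.20654296875, 397.8258056640625), 7.887279510498047)
red 52 [ 0.6343 -0.0634  0.022 ] [ 0.622 -0.066  0.02 ] [ 0.645 -0.06   0.024]
orange 30 [ 0.4573 -0.0051  0.102 ] [ 0.453 -0.012  0.101] [0.467 0.002 0.104]
red in bed [0.0615 0.0196 0.022 ] orange [-0.1057  0.1021  0.102 ]
platetop 9 [ 0.0359 -0.0062  0.1171] [[0.0329, -0.0069, 0.1163], [0.0406, -0.0059, 0.1206]]
9.2 [ 0.4575 -0.0076  0.2593] [0.129 0.992 0.002] [-0.07 -0.17  2.    0.    1.32 -1.52] [-1.1  0.1 -0.1]
red 56 19.42 [16.1 22.4]
blk 13 19.0 [16.4 21.5]
[([0.4971, -0.0116, 0.0559], 0.87)]
```

View pics/w5.png

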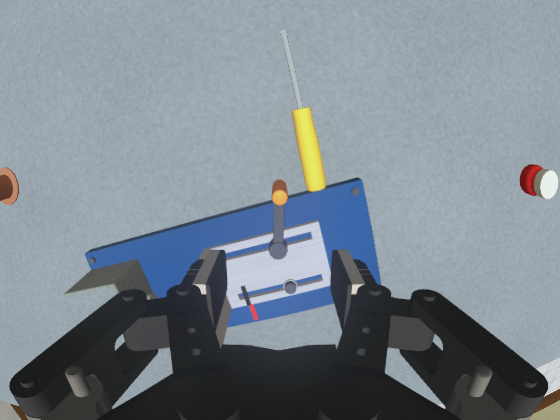

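The handle top is at (279,187), lined up between the jaws, and index and mark still agree. I'll descend and grip the handle.

Emit:
step_arm([
  [[0.05,0.0025,0.0025,-0.04,0,0,0],[0.05,0.0025,0.0025,-0.08,0,0,0],[0.05,0.0025,0.0025,-0.12,0,0,0],[0.05,0.0025,0.0025,-0.145,0,0,0],[0.05,0.0025,0.0025,-0.165,0,0,0],[0.05,0.0025,0.0025,-0.172,0,0,0],[0.05,0.0025,0.0025,-0.172,0,0,0],[0.05,0.0025,0.0025,-0.172,0,0,0]],
])

```text
time: 10.3
tool_pos: [0.4609, -0.0052, 0.0883]
tcp_rot: [-0.212, -3.125, -0.004]
wrist_force: [-0.3, 0.1, -0.2]
width: 0.586
```

Emit:
step_arm([
  [[0.0,0,0,0,0,0,0],[0.0,0,0,0,0,0,0],[0.0,0,0,0,0,0,0],[0.0,0,0,0,0,0,0],[0.0,0,0,0,0,0,0],[0.0,0,0,0,0,0,0],[0.0,0,0,0,0,0,0],[0.0,0,0,0,0,0,0]],
], newtons=30)

```text
time: 11.3
tool_pos: [0.4616, -0.0054, 0.0893]
tcp_rot: [-0.212, -3.127, -0.004]
wrist_force: [-2.1, -1.1, 6.4]
width: 0.163
```

Run:
```python
from h import *
s=read_state();p=s["tool_pos"];print(p,s["width"],s["wrist_force"],s["q"].round(2))
O=np.array([.5755,-.0915]);a=np.radians(8);X=np.array([np.cos(a),np.sin(a)]);Y=np.array([-X[1],X[0]])
pv=O-.03*X+.08*Y; d=p[:2]-pv; print("pivot",pv,"r",np.hypot(*d),"ang",np.arctan2(d@Y,-d@X))
t0=np.arctan2(d@Y,-d@X)
h=lambda t:.075*(-np.cos(t)*X+np.sin(t)*Y)
for k in range(1,17):
    t=t0+(1.6-t0)*k/16; print(k,(h(t)-h(t0)).round(4),round(-np.degrees(t-t0),1))
```

```text
[ 0.46158315 -0.0054011   0.08926646] 0.16332688936270393 [-2.06648817 -1.06366241  6.3619053 ] [-0.07  0.    2.18  0.    0.97 -1.5 ]
pivot [ 0.53465811 -0.01645375] r 0.07390609438277938 ang 0.2897393812611201
1 [0.0012 0.006 ] -4.7
2 [0.0028 0.0119] -9.4
3 [0.005  0.0177] -14.1
4 [0.0076 0.0233] -18.8
5 [0.0106 0.0286] -23.5
6 [0.0141 0.0337] -28.2
7 [0.0179 0.0384] -32.8
8 [0.0222 0.0429] -37.5
9 [0.0268 0.0469] -42.2
10 [0.0317 0.0506] -46.9
11 [0.0369 0.0539] -51.6
12 [0.0423 0.0567] -56.3
13 [0.048  0.0591] -61.0
14 [0.0538 0.061 ] -65.7
15 [0.0598 0.0624] -70.4
16 [0.0659 0.0633] -75.1
```

The handle is gripped. Swinging the first half of the arc.

Emit:
step_arm([
  [[0.0,0.0012,0.006,0,0,0,-4.7],[0.0,0.0028,0.0119,0,0,0,-9.4],[0.0,0.005,0.0177,0,0,0,-14.1],[0.0,0.0076,0.0233,0,0,0,-18.8],[0.0,0.0106,0.0286,0,0,0,-23.5],[0.0,0.0141,0.0337,0,0,0,-28.2],[0.0,0.0179,0.0384,0,0,0,-32.8],[0.0,0.0222,0.0429,0,0,0,-37.5]],
])

```text
time: 12.3
tool_pos: [0.4842, 0.0365, 0.0893]
tcp_rot: [-1.209, -2.894, -0.005]
wrist_force: [1.0, -6.2, 1.0]
width: 0.167
```

```bash
cat > sw.py <<'E'
from h import *
s=read_state();p=s["tool_pos"];print(p,s["width"],s["wrist_force"])
O=np.array([.5755,-.0915]);a=np.radians(8);X=np.array([np.cos(a),np.sin(a)]);Y=np.array([-X[1],X[0]])
pv=O-.03*X+.08*Y; d=p[:2]-pv; t0=np.arctan2(d@Y,-d@X); print("r",np.hypot(*d),"ang",t0)
h=lambda t:.0745*(-np.cos(t)*X+np.sin(t)*Y)
for k in range(1,9):
    t=t0+(1.62-t0)*k/8; print(k,(h(t)-d).round(4),round(-np.degrees(t-t0),1))
E
python3 sw.py
```

```text
[0.48417712 0.0364779  0.08931871] 0.16730495346097202 [ 1.00728648 -6.23789334  0.98710621]
r 0.07314430826104813 ang 0.9487178654837511
1 [0.0038 0.0051] -4.8
2 [0.0088 0.0088] -9.6
3 [0.0141 0.0121] -14.4
4 [0.0197 0.0149] -19.2
5 [0.0255 0.0172] -24.0
6 [0.0315 0.0191] -28.8
7 [0.0376 0.0204] -33.7
8 [0.0438 0.0213] -38.5
```

Emit:
step_arm([
  [[0.0,0.004,0.005,0,0,0,-4.8],[0.0,0.009,0.0088,0,0,0,-9.6],[0.0,0.0141,0.012,0,0,0,-14.4],[0.0,0.0197,0.0148,0,0,0,-19.2],[0.0,0.0255,0.017,0,0,0,-24],[0.0,0.0315,0.0188,0,0,0,-28.8],[0.0,0.0376,0.02,0,0,0,-33.7],[0.0,0.0438,0.021,0,0,0,-38.5]],
])

```text
time: 13.3
tool_pos: [0.5248, 0.0554, 0.089]
tcp_rot: [-2.096, -2.331, 0.006]
wrist_force: [-16.5, -13.4, 16.6]
width: 0.164
```

```bash
python3 sw.py
```

```text
[0.5247864  0.05538411 0.08895414] 0.1639336167001968 [-16.52595495 -13.43261546  16.57996949]
r 0.0725129494028515 ang 1.573861367352558
1 [0.0002 0.002 ] -0.3
2 [0.0006 0.0021] -0.7
3 [0.001  0.0021] -1.0
4 [0.0014 0.0022] -1.3
5 [0.0019 0.0022] -1.7
6 [0.0023 0.0023] -2.0
7 [0.0027 0.0023] -2.3
8 [0.0031 0.0024] -2.6
```

The lever is at its stop: the angle is about 1.57 and the force has risen. Now release, lift and check.

Emit:
step_arm([
  [[0.05,0,0,0,0,0,0],[0.05,0,0,0,0,0,0],[0.05,0,0,0,0,0,0],[0.05,0,0,0,0,0,0],[0.05,0,0,0.03,0,0,0],[0.05,0,0,0.08,0,0,0],[0.05,0,0,0.14,0,0,0],[0.05,0,0,0.17,0,0,0]],
])

```text
time: 14.3
tool_pos: [0.5265, 0.0556, 0.2632]
tcp_rot: [-2.098, -2.334, -0.0]
wrist_force: [0.4, 0.3, -0.1]
width: 0.587
```

Emit:
step_arm([
  [[0.05,-0.01,-0.02,0.02,0,0,0],[0.05,-0.02,-0.05,0.05,0,0,0],[0.05,-0.03,-0.08,0.07,0,0,0],[0.05,-0.03,-0.12,0.08,0,0,0],[0.05,-0.03,-0.14,0.08,0,0,0],[0.05,-0.03,-0.14,0.08,0,0,0],[0.05,-0.03,-0.14,0.08,0,0,0],[0.05,-0.03,-0.14,0.08,0,0,0]],
])

```text
time: 15.3
tool_pos: [0.4964, -0.0834, 0.343]
tcp_rot: [-2.097, -2.335, -0.001]
wrist_force: [0.5, 0.1, -0.1]
width: 0.588
```

```bash
python3 wr.py w6; python3 al.py w6
```

```text
w6 bed 13112 ((575.1907348632812, -90.11256408691406), (157.44412231445312, 395.832763671875), 7.863044261932373)
red 53 [ 0.6326 -0.0634  0.022 ] [ 0.619 -0.067  0.021] [ 0.646 -0.06   0.024]
orange 83 [0.521  0.0517 0.0828] [0.516 0.049 0.054] [0.531 0.059 0.104]
red in bed [0.06   0.0194 0.022 ] orange [-0.0348  0.1482  0.0828]
platetop 653 [-0.0028 -0.0099  0.1208] [[-0.0431, -0.015, 0.1175], [0.0404, -0.0054, 0.1221]]
15.3 [ 0.4964 -0.0834  0.343 ] [ 0.994  0.107 -0.002] [-0.22 -0.11  1.81  0.    1.45 -0.33] [ 0.5  0.1 -0.1]
red 65 19.34 [16.1 22.3]
blk 11 18.72 [16.4 20.6]
```

View pics/w6.png

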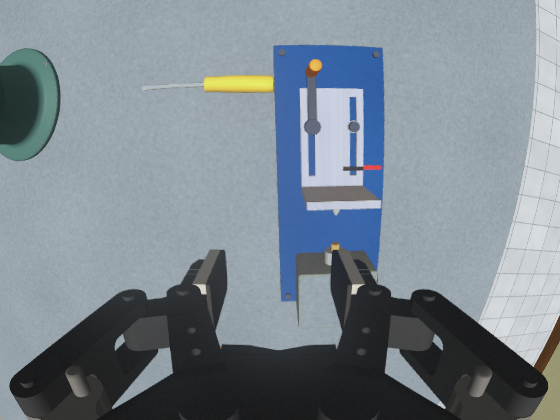

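The lever points along the foot, with its handle at (315,66). The black line at (353,168) meets the red mark at (372,168), the screwdriver is where it was, and the arm is clear. Handing in.

```bash
python3 -c "
from workcell import *
print(finish_job())"
```

```text
the job is handed in; nothing more can be done
None
```

I set the tailstock bracket at the red mark, then tightened the clamp lever to its stop, and handed the job in at about 15 s of the 48 s allowed.

- **Bracket:** I gripped the plate's top edge and slid it about 54 mm towards the headstock. The index line read within about 0.6 mm of the mark along the bed. It read the same after I released the bracket and again after tightening.
- **Clamp:** I gripped the orange handle and swung it clockwise until it stopped. The arm's position gave about 1.57 rad, and the force rose at the stop. After release, the picture shows the lever lying along the foot.
- **At the end:** The arm was raised and touching nothing, with wrist force about 0. The screwdriver looked unmoved in the last picture. The reel and jar were not in that picture, but the arm never went near them.
- **Checks that disagreed:** The bed's fitted position differed by up to 4 mm along the bed between cameras. This does not affect the alignment, because index and mark were always compared within one picture. The `spot_in` network gave poor positions for several parts, so I used colour and depth measurements instead.

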